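# Seal a well plate in the hand press

## Robot

A 6-joint arm with a two-finger parallel gripper is mounted at the origin on the work surface. World frame = base frame: x ahead of the robot, y to its left, z up, the work surface at z = 0. Lengths are in mm, angles in rad, forces in N, time in s.
With the tool pointing down it reaches from about 400 to 925 mm from the base axis. Payload 12.5 kg.
Tool frame: the origin (TCP) lies midway between the tips of the shut fingers; the grasp point (between the pads) lies 19 mm behind it; x points along the fingers, y is the direction in which the jaws open and shut, and the axes are right-handed (so a half turn about x gives the same grasp; the last joint's range is limited). The gripper opens to 95 mm and grips with 3 to 60 N. Pads are 20 mm wide; open, the fingers measure 119 mm over their backs; the gripper's body (75 mm by 180 mm) begins 59 mm behind the grasp point.
Start: joints at [1.036, 0.491, 1.559, -0, 1.092, -0.106], TCP at [259.85, 568.444, 178.561] pointing down, gripper open.
Joint ranges: [-3.1, 3.1], [-0.84, 2.19], [0.05, 2.79], [-1.13, 4.28], [0.06, 2.93], [-2.69, 2.69]. Speed limits (rad/s): [2.22, 2.22, 2.79, 3.14, 3.14, 3.14].

## Interface

Orientations are given as [roll, pitch, yaw] about the fixed x, y, z axes, in that order (R = Rz(yaw) Ry(pitch) Rx(roll)).
In Python, from cell import sensors, read_camera, get_calibration, order gives the robot as it stands. The module is installed in compiled form; this text tells all that it offers.
- The arm moves only by the tool servo_tool, never from a script. Its argument "steps" is text: rows parted by semicolons, each of 7 numbers parted by spaces: the shift along the tool's x, y, z in mm, then the turn, a rotation vector about the tool's x, y, z in rad, then the finger opening in mm, from 0 to 95.1. A call has exactly 8 rows; each row shifts and turns the pose as measured when the row begins, along the tool's axes as they then stand; what a row does not reach is not made up. A row lasts 1/10 s, in which the tool goes at most 50 mm and 8.59 degrees, less where a joint would pass 70% of its speed; a pose out of reach is approached as far as the arm can. A call is refused whole if a number of a shift passes 50 or a number of a turn 0.15, either way. A call with a gripper value outside its range is refused whole. The fingers move at their own pace and stop on an object; the grip force is fixed at half the most. Time passes only in rows, so rows that do not move let the fingers close, or fill a call up. It gives the time, the measured TCP pose, the force and the opening at its end, in the units of the state.
- sensors.state(): the state, without advancing time (a new reading comes with each control period).
- read_camera(name): name is "side" or "top" or "wrist"; returns (picture, depth): 480x640x3 uint8, blue, green, red; 480x640 float32, mm along the optical axis (not along the pixel's ray), 0 where there is no reading.
- get_calibration(name): a dict with "mtx" (3x3 intrinsics, pixels), "R" (3x3) and "t" (3): a world point X has camera coordinates R X + t. Camera axes: x right, y down, z forward; pixel columns grow to the right and rows downward; lengths in mm; the calibration is good to about 2 mm. A picture is of the moment at which its call begins: read the wrist's pose just before it. get_calibration takes no time and is no camera call; for the wrist camera it gives the pose at the moment of the call.
- order.job_done(): hands the job in, once; it reports no verdict.
The state is a dict: "t": time; "joints": joint angles; "qvel": joint speeds; "tau": joint torques, N m; "eef_pos": TCP position; "tcp_rot": TCP orientation; "ft_force": force on the tool from outside, world axes, zero at the start; "moment": the same for the moment, N m; "opening": opening from 0.0 (shut) to 1.0 (fully open).
Only numpy, scipy, OpenCV 4.12 (cv2) and the standard library are available. Lean on these libraries where they do the work, as an engineer would, in place of code of your own. Each camera call takes 0.05 s, during which the arm holds its last target.

## Task

Seal the well plate that sits in the white hand press. First wind the dwell timer: pull its sprung blue slide tab out until it is level with the red marker, not past it, hold it there for about a second and let it run back fully home; then flip the red safety catch on the press all the way over towards the press's front, and only then pull the black lever handle all the way down. Finish still holding the handle fully down against its spring, and leave the other things on the bench where they are.

Things in the scene. Friction and masses are not known exactly. Their poses are not given: they have to be found in the camera images.
- timer: white dwell timer box fixed to the bench, 240 x 95 x 62 mm; origin under its centre, x along its length, z up. A dark track 30 mm wide, 8 mm high runs along the middle of its top; the blue slide runs in it and is pulled out along the timer's -x, towards the robot
- slide_tab (a point): middle of the upright blue tab of the slide, 97 mm above the bench. The tab is 10 mm thick (along the timer's x), 26 mm wide (y) and stands from 75 to 117 mm above the bench on a flat 70 mm long blade; at rest it is at x = +45 mm in the timer's frame. Pinch it from above across its thickness
- slide (a joint): how far the slide is pulled out, m: 0 fully home, stop at 0.090. Its spring pulls it home with about 2 N at 0 and 5.5 N at 0.065; it runs home by itself within a second when let go
- marker: red marker, 5 x 12 mm and 14 mm high, fixed on the timer's scale 39 mm to the timer's +y side of the track's centre line, its top 76 mm above the bench; origin under its centre, axes as the timer's. The tab is level with it when both have the same x in the timer's frame; it stands 30 to 65 mm from the tab's rest place
- press: white hand press fixed to the bench, base 270 x 210 mm, head 210 x 200 mm with its top 203 mm above the bench; origin under the base's centre, front towards its -x, z up. Lever and catch are on its -y side
- catch_tab (a point): a point on the middle line of the red catch tab, 51 mm from the catch's hinge (tab 10 mm thick, 30 mm wide along the press's y, reaching 62 mm from the hinge). The hinge is parallel to the press's y axis at x = 65 mm, y = -125 mm, z = 206.5 mm in the press's frame; at catch = 0 the tab stands up leaning 0.5 rad towards the press's back (+x), and it is flipped over towards the front (-x)
- catch (a joint): angle of the catch, rad: 0 closed (locks the lever; it starts between 0 and 0.08), 1.2 fully flipped (stop), the tab then leans 0.7 rad towards the press's front. Friction holds it where it is left; about 2 N at the tab moves it
- lever_arm: the lever with its handle, one rigid part; origin on its hinge at x = 10 mm, y = -125 mm, z = 160 mm in the press's frame; it turns about an axis parallel to the press's y
- handle (a point): centre of the black round grip bar of the lever, 22 mm in diameter, 120 mm long along the press's y. The round steel arm of the lever joins it at its end nearest the press, its outer end is free. The bar's centre (y = -190 mm in the press's frame) moves about the hinge on a radius of 140 mm. The bar does not turn on the lever; a pinching gripper that stays upright lets it turn between the pads
- lever (a joint): angle the lever is pulled down, rad: 0 rest, handle up at 0.785 rad above level towards the press's front (259 mm above the bench); 1.05 fully down (stop), handle 0.265 rad below level (123 mm above the bench). Its spring pushes it up, about 4 N at the handle at 0 and 12 N fully down; blocked while the catch is closed
- spray_a: green trigger spray bottle, 80 mm wide, 202 mm tall, origin under its base. Leave alone
- spray_b: second spray bottle, same as spray_a. Leave alone
- reagent: amber bottle with blue cap, 60 mm wide, 140 mm tall, origin under its base. Leave alone
- tube_rack: orange tube rack, 90 x 140 x 50 mm with capped tubes to 86 mm, origin under its centre. Leave alone
- glove_box: dark carton of gloves, 120 x 230 x 70 mm, origin under its centre. Leave alone
- pen: orange pen, 130 mm long, on a sheet of paper, origin on the underside of its middle. Leave alone

How it is judged:
By the outcome, as a careful person would: the job done as asked, in the order asked, and still so for the second after the job is handed in, while the arm keeps its last pose, push and grip.
It also fails if it takes over 58 s, if anything falls off the work surface, if the arm or the gripper's body presses on something with over 40 N, if the wrist force passes 120 N, or if a joint passes its speed limit or range.

## Working session

There is one attempt and no reset: what is moved stays moved. The work goes in short steps, Python scripts to look and compute and a tool call to move; the robot and the scene stay as the last step left them, time stands still between calls to the robot, and variables do not carry over. Pictures are saved under pics/ and viewed, and the job is handed in when it is done.

Besides the shell and the picture viewer there is one more tool, called after "Call:" as name(argument=value, ...) on one line, values as JSON. servo_tool: Moves the arm, as the interface text tells. Its arguments: {"type":"object","properties":{"steps":{"type":"string"}},"required":["steps"]}

```bash
mkdir -p pics; python3 - <<'E'
from cell import sensors, read_camera, get_calibration
import cv2,numpy as np
for n in ("side","top"):
    p,d=read_camera(n); cv2.imwrite(f"pics/{n}0.png",p); np.savez(f"{n}0.npz",p=p,d=d,**get_calibration(n))
    c=get_calibration(n); print(n,c["mtx"].round(1).tolist(),(-c["R"].T@c["t"]).round(),c["R"].round(3).tolist())
s=sensors.state(); print({k:np.round(v,3).tolist() for k,v in s.items()})
E
```

```text
side [[453.9, 0.0, 317.7], [0.0, 453.9, 235.5], [0.0, 0.0, 1.0]] [-167. -666.  847.] [[0.711, -0.703, 0.008], [-0.39, -0.405, -0.827], [0.584, 0.585, -0.562]]
top [[455.6, 0.0, 321.7], [0.0, 455.6, 239.3], [0.0, 0.0, 1.0]] [ 429.   20. 1349.] [[0.021, -1.0, 0.009], [-0.997, -0.022, -0.076], [0.076, -0.007, -0.997]]
{'t': 0.1, 'joints': [1.036, 0.492, 1.559, 0.0, 1.092, -0.106], 'qvel': [0.0, -0.001, -0.002, -0.0, 0.001, 0.0], 'tau': [0.001, -61.362, -25.861, 0.069, 0.047, -0.0], 'eef_pos': [259.697, 568.223, 178.016], 'tcp_rot': [-1.706, 1.57, -2.135], 'ft_force': [0.321, -0.17, -1.331], 'moment': [-0.007, -0.039, -0.028], 'opening': 0.999}
```

View pics/side0.png

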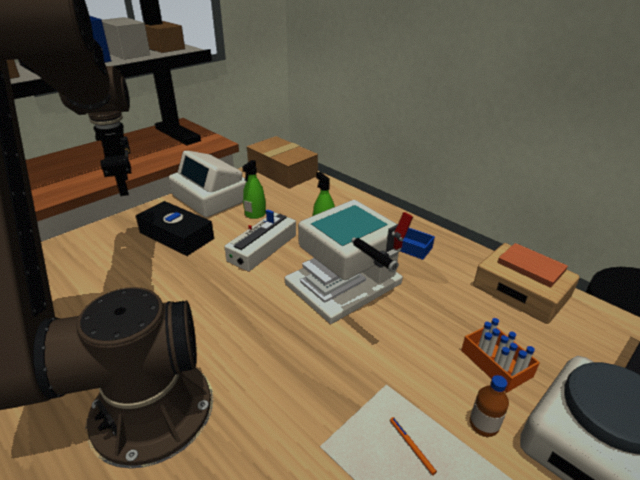

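View pics/top0.png

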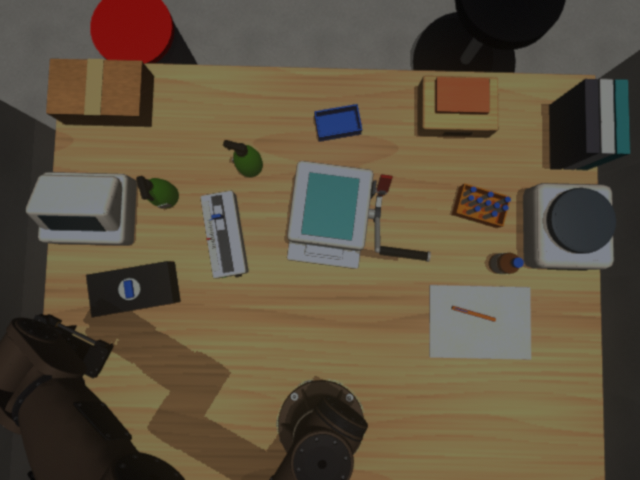

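The pictures show the timer at about (223,235) in the top view, with the blue tab near (216,216) and the marker near (210,240). The press is at (332,205), the red catch at (385,183) and the handle at (404,253). Next I'll measure them.

```bash
cat > h.py <<'E'
import cv2,numpy as np
def load(n,i=0):
    z=np.load(f"{n}{i}.npz"); return z["p"],z["d"],{k:z[k] for k in("mtx","R","t")}
def plane(c,u,v,z):
    ray=c["R"].T@np.linalg.solve(c["mtx"],[u,v,1.]); o=-c["R"].T@c["t"]
    return o+ray*(z-o[2])/ray[2]
def pts(c,d,m):
    v,u=np.nonzero(m&(d>0)); Z=d[v,u]
    X=np.linalg.solve(c["mtx"],np.stack([u*Z,v*Z,Z])); return (c["R"].T@(X-c["t"][:,None])).T
def masks(p):
    h=cv2.cvtColor(p,cv2.COLOR_BGR2HSV).astype(int); H,S,V=h[...,0],h[...,1],h[...,2]
    return dict(blue=(H>100)&(H<130)&(S>120)&(V>50),red=((H<6)|(H>172))&(S>150)&(V>50),black=(V<45),white=(S<50)&(V>120))
def proj(c,X):
    q=c["mtx"]@(c["R"]@np.asarray(X,float)+c["t"]); return q[:2]/q[2]
E
python3 - <<'E'
from h import *
rois={"top":dict(blue=(205,200,235,240),red=(203,225,216,255),redc=(370,170,400,200),),
"side":dict(blue=(262,205,282,228),red=(243,220,256,236),redc=(385,205,420,250))}
for n in rois:
    p,d,c=load(n); M=masks(p)
    for k,(a,b,e,f) in rois[n].items():
        m=np.zeros(d.shape,bool); m[b:f,a:e]=M[k[:4] if k=="blue" else "red"][b:f,a:e]
        v,u=np.nonzero(m)
        P=pts(c,d,m)
        if len(u): print(n,k,len(u),u.mean().round(1),v.mean().round(1),u.min(),u.max(),v.min(),v.max(),"pt",np.median(P,0).round(1),P.min(0).round(),P.max(0).round())
    # zoomed crops
p,d,c=load("top"); cv2.imwrite("pics/topz.png",cv2.resize(p[150:290,190:440],None,fx=3.2,fy=3.2,interpolation=cv2.INTER_CUBIC))
# timer top: white pixels at height ~62
for nm,(a,b,e,f),zr in (("timer",(195,185,250,285),(52,72)),("head",(280,155,380,255),(193,213))):
    ok=np.zeros(d.shape,bool); ok[b:f,a:e]=1
    X=np.zeros(d.shape+(3,)); vv,uu=np.nonzero(ok&(d>0)); X[vv,uu]=pts(c,d,ok)
    m=ok&(X[...,2]>zr[0])&(X[...,2]<zr[1])
    w=X[m]; z=np.median(w[:,2]); r=cv2.minAreaRect(w[:,:2].astype(np.float32)); print(nm,len(w),z,r)
E
```

```text
top blue 28 216.0 215.7 212 220 214 217 pt [580.  298.2 116.9] [576. 288. 111.] [586. 311. 123.]
top redc 136 384.3 182.0 378 391 175 190 pt [ 657.2 -138.4  246.7] [ 643. -152.  218.] [ 672. -127.  267.]
side blue 72 269.3 215.6 266 273 210 222 pt [578.7 296.3  99.4] [574. 283.  75.] [586. 308. 118.]
side red 5 249.6 226.8 249 250 226 228 pt [520.1 323.7  71.1] [518. 321.  66.] [522. 326.  75.]
side redc 277 402.3 227.9 395 411 213 248 pt [ 652.1 -144.8  231.5] [ 631. -158.  169.] [ 669. -125.  263.]
timer 2491 62.586825056022406 ((537.03125, 292.793701171875), (240.2595977783203, 96.14862823486328), 11.255986213684082)
head 6076 200.63758237180423 ((604.2610473632812, -23.51012420654297), (229.53294372558594, 207.019775390625), 83.81172943115234)
```

View pics/topz.png

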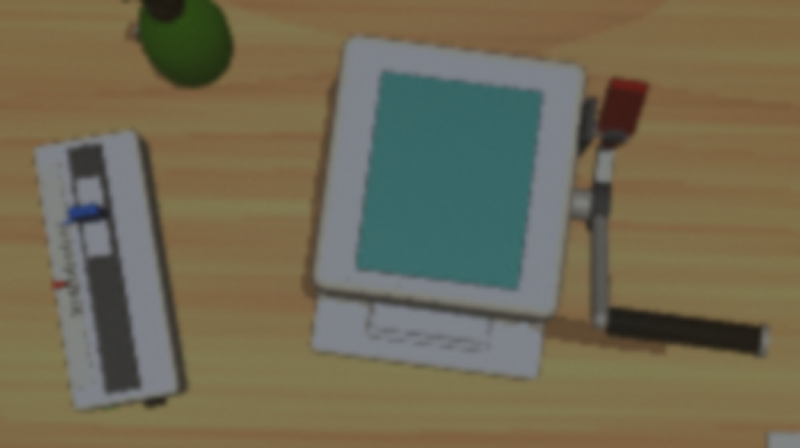

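```bash
python3 - <<'E'
from h import *
from cell import sensors,get_calibration
from scipy.spatial.transform import Rotation as Ro
s=sensors.state(); R=Ro.from_euler("xyz",s["tcp_rot"]).as_matrix(); print("toolR cols\n",R.round(3))
w=get_calibration("wrist"); print("wristcam in tool",(R.T@(-w["R"].T@w["t"]-s["eef_pos"])).round(1),(w["R"]@R).round(2).tolist(),w["mtx"][0,0])
p,d,c=load("top"); M=masks(p)
def fit(m,nm):
    P=pts(c,d,m); 
    ctr=P.mean(0);u,S,V=np.linalg.svd(P-ctr); t=(P-ctr)@V[0]
    print(nm,len(P),ctr.round(1),V[0].round(3),"len",np.percentile(t,[1,99]).round(1), np.median(P,0).round(1)); return P
X=np.zeros(d.shape+(3,)); vv,uu=np.nonzero(d>0); X[vv,uu]=pts(c,d,d>=0)
def roi(a,b,e,f):
    m=np.zeros(d.shape,bool); m[b:f,a:e]=1; return m
g=cv2.cvtColor(p,cv2.COLOR_BGR2GRAY)
hm=roi(376,240,435,265)&(X[...,2]>230)
fit(hm,"handle all"); 
hb=hm&(g<60); v,u=np.nonzero(hb); fit(hb,"handle dark")
r=cv2.minAreaRect(np.stack([u,v],1).astype(np.float32)); print(r,plane(c,*r[0],265))
# track: dark px on timer
tm=roi(200,185,248,280)&(X[...,2]>50)&(X[...,2]<85)&(g<70)
v,u=np.nonzero(tm); r=cv2.minAreaRect(np.stack([u,v],1).astype(np.float32)); print("track",r,len(u),plane(c,*r[0],66)); fit(tm,"track")
fit(roi(370,165,400,205)&M["red"],"catch")
for nm,rr in (("spray1",(225,135,268,182)),("spray2",(135,170,182,212)),("base",(285,160,375,272))):
    m=roi(*rr)
    for lo,hi in ((20,110),(110,170),(170,215)):
        q=X[m&(X[...,2]>lo)&(X[...,2]<hi)]
        if len(q): print(nm,lo,len(q),np.percentile(q,1,0).round(),np.percentile(q,99,0).round())
E
```

```text
toolR cols
 [[-0.001  0.416  0.909]
 [-0.001  0.909 -0.416]
 [-1.    -0.001 -0.   ]]
wristcam in tool [-206.8    0.9  -78.6] [[0.0, 1.0, -0.0], [-0.28, 0.0, 0.96], [0.96, -0.0, 0.28]] 356.14739533611146
handle all 518 [ 484.1 -179.8  265.7] [-0.148 -0.988  0.044] len [-63.1  64.6] [ 483.6 -179.8  266.8]
handle dark 418 [ 483.2 -181.9  267. ] [-0.099 -0.995  0.006] len [-55.6  57.1] [ 483.1 -181.8  267.5]
((403.1867980957031, 253.0678253173828), (48.243507385253906, 9.053742408752441), 7.4314093589782715) [ 482.83527166 -182.90616622  265.        ]
track ((222.55520629882812, 235.7066192626953), (80.82978057861328, 12.910660743713379), 78.40782928466797) 514 [530.53762709 290.30459554  66.        ]
track 514 [517.1 286.6  69.5] [-0.983 -0.184  0.001] len [-126.8   85.6] [504.2 285.1  69.5]
catch 135 [ 657.1 -138.6  245.6] [-0.455  0.027 -0.89 ] len [-21.5  29.1] [ 657.2 -138.4  246.7]
spray1 20 360 [711. 191.  22.] [779. 271. 110.]
spray1 110 263 [721. 202. 111.] [773. 263. 166.]
spray1 170 212 [735. 213. 173.] [766. 265. 205.]
spray2 20 448 [610. 437.  21.] [684. 562. 109.]
spray2 110 251 [615. 448. 110.] [678. 479. 167.]
spray2 170 241 [610. 457. 171.] [668. 488. 206.]
base 20 1273 [451. -96.  23.] [514. 107. 101.]
base 110 107 [ 493. -124.  125.] [629.  89. 170.]
base 170 6340 [ 501. -112.  185.] [710.  92. 207.]
```

```bash
cat > plan.py <<'E'
import sys,numpy as np
from scipy.spatial.transform import Rotation as Ro
from cell import sensors
def plan(target,yawdeg,n):
    s=sensors.state(); R=Ro.from_euler("xyz",s["tcp_rot"]); p=np.array(s["eef_pos"],float); T=np.array(target,float)
    a=np.radians(yawdeg); y=np.array([np.cos(a),np.sin(a),0]); x=np.array([0,0,-1.]); G=Ro.from_matrix(np.stack([x,y,np.cross(x,y)],1))
    w=(R.inv()*G).as_rotvec(); Rc=R
    print("force",np.round(s["ft_force"],1),"pos",p.round(1),"t",s["t"],"turn",w.round(3),"dist",np.linalg.norm(T-p).round(1))
    for i in range(n):
        print((Rc.inv().apply((T-p)/n)).round(1),(w/n).round(3)); Rc=Rc*Ro.from_rotvec(w/n)
if __name__=="__main__": a=list(map(float,sys.argv[1:])); plan(a[:3],a[3],int(a[4]))
E
python3 plan.py 580 297 178 10.6 12
```

```text
force [ 0.3 -0.2 -1.3] pos [259.7 568.2 178. ] t 0.1 turn [0.957 0.    0.001] dist 419.7
[ 0.  -9.5 33.7] [0.08 0.   0.  ]
[ 0.  -6.7 34.3] [0.08 0.   0.  ]
[ 0.  -4.  34.7] [0.08 0.   0.  ]
[ 0.  -1.2 35. ] [0.08 0.   0.  ]
[ 0.   1.6 34.9] [0.08 0.   0.  ]
[ 0.   4.4 34.7] [0.08 0.   0.  ]
[-0.   7.1 34.2] [0.08 0.   0.  ]
[-0.   9.8 33.6] [0.08 0.   0.  ]
[-0.  12.5 32.7] [0.08 0.   0.  ]
[-0.  15.  31.6] [0.08 0.   0.  ]
[-0.  17.5 30.3] [0.08 0.   0.  ]
[ 0.  19.8 28.8] [0.08 0.   0.  ]
```

Call:
servo_tool(steps="0 -9.5 34 0.08 0 0 50; 0 -7 34 0.08 0 0 50; 0 -4 35 0.08 0 0 50; 0 -1 35 0.08 0 0 50; 0 1.5 35 0.08 0 0 50; 0 4.5 35 0.08 0 0 50; 0 7 34 0.08 0 0 50; 0 10 34 0.08 0 0 50")

```text
t: 0.9
eef_pos: [475.7, 380.1, 175.2]
tcp_rot: [-1.335, 1.565, -2.421]
ft_force: [0.5, 0.7, 0.7]
opening: 0.525
```

```bash
python3 plan.py 580 297 178 10.6 7
```

```text
force [0.5 0.7 0.7] pos [475.7 380.1 175.2] t 0.9 turn [0.3   0.002 0.005] dist 133.4
[-0.4  7.6 17.5] [0.043 0.    0.001]
[-0.4  8.4 17.1] [0.043 0.    0.001]
[-0.4  9.1 16.7] [0.043 0.    0.001]
[-0.4  9.8 16.3] [0.043 0.    0.001]
[-0.4 10.5 15.9] [0.043 0.    0.001]
[-0.4 11.2 15.4] [0.043 0.    0.001]
[-0.4 11.8 14.9] [0.043 0.    0.001]
```

Call:
servo_tool(steps="-0.4 8 17 0.043 0 0 50; -0.4 8.5 17 0.043 0 0 50; -0.4 9 17 0.043 0 0 50; -0.4 10 16 0.043 0 0 50; -0.4 10.5 16 0.043 0 0 50; -0.4 11 15.5 0.043 0 0 50; -0.4 12 15 0.043 0 0 50; 0 0 0 0 0 0 50")

```text
t: 1.7
eef_pos: [587.8, 287.4, 175.7]
tcp_rot: [-1.055, 1.561, -2.468]
ft_force: [-0.1, 0.2, -0.1]
opening: 0.527
```

```bash
python3 - <<'E'
from h import *
from cell import *
from cell import read_camera,get_calibration,sensors
s=sensors.state();print(s["t"],s["eef_pos"],s["tcp_rot"])
c=get_calibration("wrist");p,d=read_camera("wrist"); np.savez("wrist1.npz",p=p,d=d,**c); cv2.imwrite("pics/w1.png",p)
E
python3 plan.py 580 297 178 10.6 1
```

```text
1.7 [587.84884398 287.41389662 175.73234146] [-1.05475965  1.56137611 -2.46752337]
force [-0.7  0.2 -0. ] pos [586.9 288.1 175.7] t 1.75 turn [-0.025  0.004  0.009] dist 11.5
[-2.3 -5.5 -9.9] [-0.025  0.004  0.009]
```

View pics/w1.png

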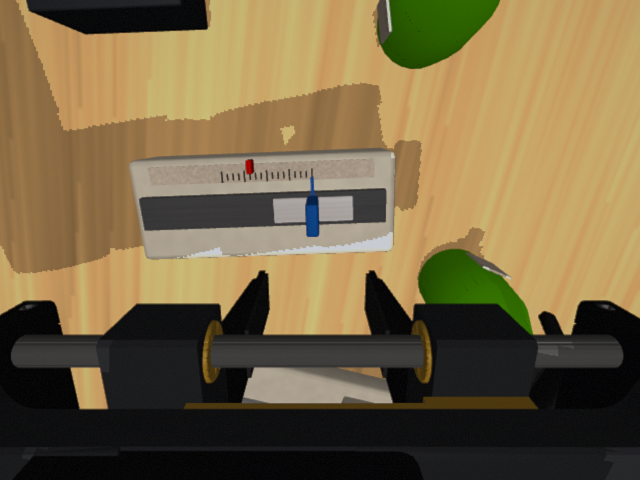

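The wrist view shows the red marker at (250,167), the blue tab at (313,215), and the fingers clear of both. I'll measure from this image.

```bash
cat > meas.py <<'E'
from h import *
import sys
p,d,c=load("wrist",int(sys.argv[1])); M=masks(p)
a=np.radians(10.6); ax=np.array([np.cos(a),np.sin(a)]); ay=np.array([-ax[1],ax[0]])
def big(m,ztop,nm):
    n,l,st,ce=cv2.connectedComponentsWithStats(m.astype(np.uint8)); 
    for k in range(1,n):
        if st[k,4]<40: continue
        P=pts(c,d,l==k); top=P[P[:,2]>ztop-5]
        if len(top)==0 or np.median(P[:,2])>140 or np.median(P[:,2])<30: continue
        q=np.stack([P[:,:2]@ax,P[:,:2]@ay],1); qt=np.stack([top[:,:2]@ax,top[:,:2]@ay],1)
        mid=(np.percentile(qt,2,0)+np.percentile(qt,98,0))/2
        print(nm,st[k],ce[k].round(1),"z",np.percentile(P[:,2],[2,98]).round(1),"top n",len(top),"mid t-frame",mid.round(1),"span",np.ptp(qt,0).round(1),"world",(mid[0]*ax+mid[1]*ay).round(1))
big(M["blue"],117,"blue"); big(M["red"],76,"red")
g=cv2.cvtColor(p,cv2.COLOR_BGR2GRAY)
m=np.zeros(d.shape,bool); m[100:270,100:420]=1
X=np.zeros(d.shape+(3,)); vv,uu=np.nonzero(m&(d>0)); X[vv,uu]=pts(c,d,m)
t=X[m&(X[...,2]>56)&(X[...,2]<73)]; r=cv2.minAreaRect(t[:,:2].astype(np.float32)); print("timer",r)
t=np.array(r[0]);print("timer centre in t-frame",t@ax,t@ay)
E
python3 meas.py 1
```

```text
blue [306 177  13  60 536] [312.  213.3] z [ 70.9 118.7] top n 402 mid t-frame [627.9 189.3] span [ 9.3 25.6] world [582.4 301.5]
red [246 160   8  14  98] [249.2 166.5] z [67. 78.] top n 86 mid t-frame [574.3 227.3] span [ 4.5 11.1] world [522.7 329.1]
timer ((538.520751953125, 292.2691650390625), (239.01918029785156, 95.26222229003906), 11.272013664245605)
timer centre in t-frame 583.094390996713 188.2200741285646
```

```bash
python3 plan.py 582 301 135 11.2 4
```

```text
force [-0.7  0.2 -0. ] pos [586.9 288.1 175.7] t 1.75 turn [-0.036  0.004  0.009] dist 43.0
[10.2 -0.6 -3.4] [-0.009  0.001  0.002]
[10.2 -0.6 -3.4] [-0.009  0.001  0.002]
[10.2 -0.6 -3.4] [-0.009  0.001  0.002]
[10.2 -0.6 -3.4] [-0.009  0.001  0.002]
```

Call:
servo_tool(steps="10 -0.6 -3.5 -0.009 0.001 0.002 50; 10 -0.6 -3.5 -0.009 0.001 0.002 50; 10 -0.6 -3.5 -0.009 0.001 0.002 50; 8 -0.6 -3.5 -0.009 0.001 0.002 50; 0 0 0 0 0 0 50; 0 0 0 0 0 0 50; 0 0 0 0 0 0 50; 0 0 0 0 0 0 50")

```text
t: 2.55
eef_pos: [579.1, 304.7, 133.6]
tcp_rot: [-1.665, 1.569, -3.032]
ft_force: [0.5, 0.3, -0.5]
opening: 0.532
```

```bash
python3 plan.py 582 301 84 11.2 5
```

```text
force [ 0.5  0.3 -0.5] pos [579.1 304.7 133.6] t 2.55 turn [ 0.008 -0.     0.002] dist 49.8
[9.9 0.4 0.8] [ 0.002 -0.     0.   ]
[9.9 0.4 0.8] [ 0.002 -0.     0.   ]
[9.9 0.4 0.8] [ 0.002 -0.     0.   ]
[9.9 0.4 0.8] [ 0.002 -0.     0.   ]
[9.9 0.4 0.8] [ 0.002 -0.     0.   ]
```

Call:
servo_tool(steps="10 0.4 0.8 0.002 0 0 50; 10 0.4 0.8 0.002 0 0 50; 10 0.4 0.8 0.002 0 0 50; 10 0.4 0.8 0 0 0 50; 7 0.4 0.8 0 0 0 50; 0 0 0 0 0 0 50; 0 0 0 0 0 0 50; 0 0 0 0 0 0 50")

```text
t: 3.35
eef_pos: [582.2, 300.2, 81.9]
tcp_rot: [-1.586, 1.568, -2.961]
ft_force: [0.6, 0.5, -0.3]
opening: 0.526
```

```bash
cat > wr.py <<'E'
import sys
from h import *
from cell import read_camera,get_calibration,sensors
i=sys.argv[1]; n=sys.argv[2] if len(sys.argv)>2 else "wrist"
c=get_calibration(n);p,d=read_camera(n); np.savez(f"{n}{i}.npz",p=p,d=d,**c); cv2.imwrite(f"pics/{n}{i}.png",p)
E
python3 plan.py 582 301 84 11.2 1;python3 wr.py 2; python3 meas.py 2
```

```text
force [ 0.6  0.5 -0.3] pos [582.2 300.2  81.9] t 3.35 turn [ 0.    -0.     0.003] dist 2.3
[-2.1  0.  -0.9] [ 0.    -0.     0.003]
blue [ 306  217   19   93 1225] [315.4 272.6] z [ 70.7 118.6] top n 818 mid t-frame [627.8 189.8] span [ 9.5 25.6] world [582.1 302.1]
red [224 189  12  22 232] [229.3 199.8] z [66.4 77.8] top n 192 mid t-frame [574.2 227.5] span [ 5.3 12. ] world [522.6 329.2]
timer ((543.078857421875, 313.5163269042969), (213.4475555419922, 57.916141510009766), 10.462692260742188)
timer centre in t-frame 591.4831581088962 208.26619093779405
```

View pics/wrist2.png

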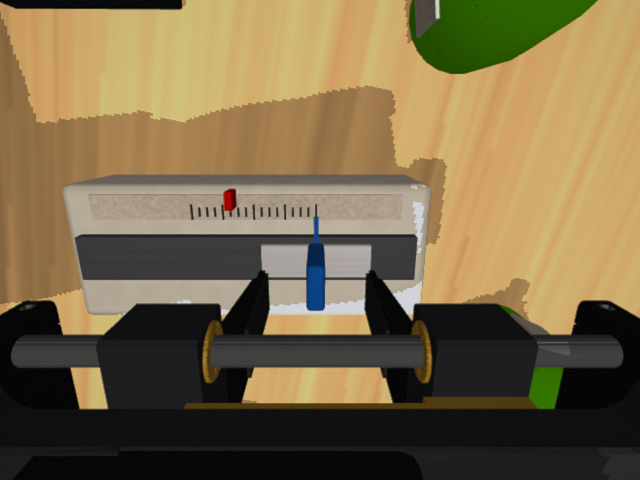

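The tab at (316,275) is midway between the fingertips (265 and 370). The marker is at (230,200). The pull comes out at 53.4 mm both times, so I'll close.

Call:
servo_tool(steps="0 0 0 0 0 0 0; 0 0 0 0 0 0 0; 0 0 0 0 0 0 0; 0 0 0 0 0 0 0; 0 0 0 0 0 0 0; 0 0 0 0 0 0 0; 0 0 0 0 0 0 0; 0 0 0 0 0 0 0")

```text
t: 4.2
eef_pos: [582.6, 300.6, 83.3]
tcp_rot: [-2.627, 1.57, 2.282]
ft_force: [0.0, 0.4, 0.2]
opening: 0.004
```

```bash
python3 plan.py 582 301 84 11.2 1;python3 wr.py 3; python3 meas.py 3
```

```text
force [0.  0.4 0.2] pos [582.6 300.6  83.3] t 4.2 turn [ 0.001 -0.     0.   ] dist 1.0
[-0.7 -0.5 -0.5] [ 0.001 -0.     0.   ]
blue [306 217  18  93 662] [314.7 257.1] z [ 70.6 135.7] top n 259 mid t-frame [627.4 195.2] span [ 8.9 15.7] world [580.8 307.3]
red [223 190  13  21 225] [229.  199.8] z [66.1 77.6] top n 189 mid t-frame [574.2 227.4] span [ 4.8 11.8] world [522.6 329.1]
timer ((543.8571166992188, 313.55487060546875), (215.02804565429688, 58.780216217041016), 10.32483196258545)
timer centre in t-frame 592.2552268292891 208.1609150589687
```

View pics/wrist3.png

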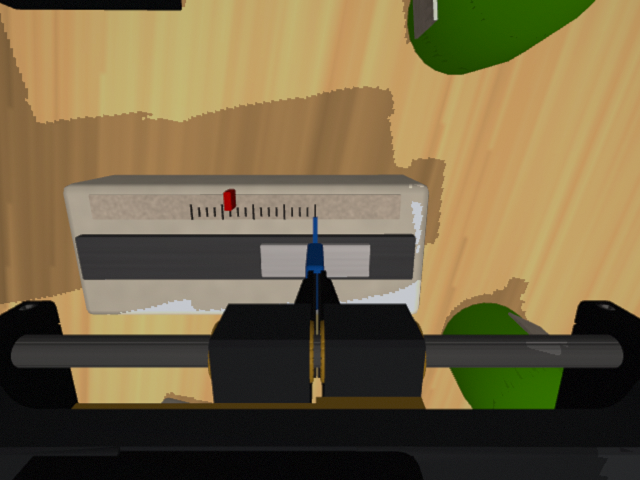

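```bash
python3 wr.py 3 side; python3 - <<'E'
import cv2
p=cv2.imread("pics/side3.png"); cv2.imwrite("pics/side3z.png",cv2.resize(p[130:290,190:400],None,fx=3.6,fy=3.6,interpolation=cv2.INTER_CUBIC))
E
```

```text
(no output)
```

View pics/side3z.png

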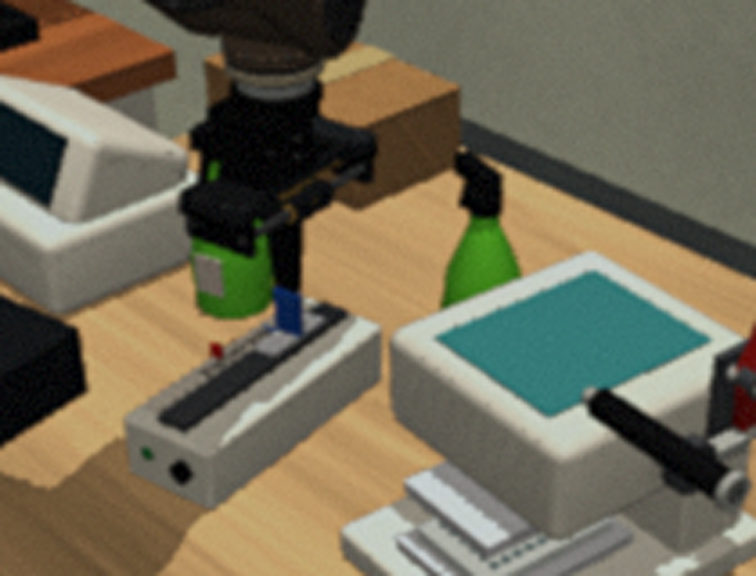

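```bash
python3 - <<'E'
from h import *
for i in (2,3):
    p,d,c=load("wrist",i)
    print(i,"tcp px",proj(c,[582.4,300.4,82.6]).round(1),"grasp px",proj(c,[582.4,300.4,102]).round(1),"tab top px",proj(c,[582.1,302,117]).round(1))
    for u,v in ((315,250),(315,265),(315,272),(308,280),(322,280),(308,290),(317,290),(322,300),(315,300),(265,275),(260,290),(316,300),(316,270)):
        z=d[v,u]; X=c["R"].T@(np.linalg.solve(c["mtx"],[u*z,v*z,z])-c["t"]); print(u,v,p[v,u],X.round(1))
p,d,c=load("wrist",3); cv2.imwrite("pics/w3z.png",cv2.resize(p[180:400,240:400],None,fx=3.5,fy=2.7,interpolation=cv2.INTER_CUBIC))
E
```

```text
2 tcp px [315.6 266.4] grasp px [315.4 278.7] tab top px [315.3 287.1]
315 250 [75 36 10] [579.4 313.9  92.2]
315 265 [81 39  5] [579.6 314.1 117.1]
315 272 [133  67  11] [580.3 310.5 117.3]
308 280 [120  59   8] [577.6 305.4 117.4]
322 280 [127  62  12] [584.7 306.9 117.7]
308 290 [118  57   6] [578.7 299.5 116.7]
317 290 [134  67  13] [583.3 300.7 117.3]
322 300 [124  60   7] [587.1 295.  116.1]
315 300 [132  65  11] [583.3 295.1 117.8]
265 275 [ 9 13 11] [555.6 305.6 121.7]
260 290 [17 15 15] [555.8 305.8 139.6]
316 300 [132  66  11] [583.8 295.6 118.6]
316 270 [134  67  10] [580.6 311.5 117.1]
3 tcp px [314.7 265.9] grasp px [314.5 278.2] tab top px [314.4 286.4]
315 250 [68 32  4] [580.  313.9  92.5]
315 265 [88 42 10] [580.1 313.7 116.3]
315 272 [126  63  11] [580.8 310.2 117.1]
308 280 [7 6 8] [577.2 311.9 133.2]
322 280 [7 4 6] [583.7 313.1 133.1]
308 290 [6 8 7] [577.4 311.9 144.5]
317 290 [69 37 14] [582.3 307.9 133.9]
322 300 [4 5 6] [583.4 313.1 154.3]
315 300 [19 13 13] [580.8 310.9 151. ]
265 275 [151 154 161] [552.4 285.   74.8]
260 290 [141 159 169] [549.9 267.8  62.5]
316 300 [64 35 10] [582.8 303.2 134.9]
316 270 [128  65  14] [581.1 311.6 117.8]
```

View pics/w3z.png

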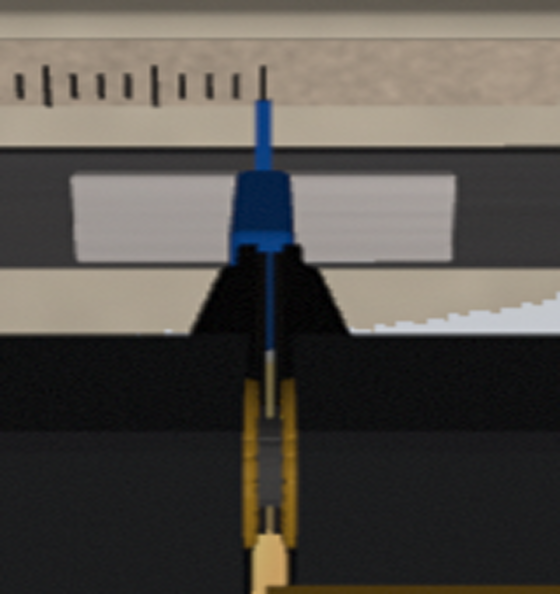

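```bash
python3 - <<'E'
from h import *
def at(c,d,u,v):
    z=d[v,u]; return (c["R"].T@(np.linalg.solve(c["mtx"],[u*z,v*z,z])-c["t"])).round(1)
p,d,c=load("wrist",3)
for v in range(266,284,2): print(v,[ (p[v,u].tolist(),at(c,d,u,v).tolist()) for u in (309,321)])
p,d,c=load("wrist",1)
for v in range(266,284,2): print(v,[ (p[v,u].tolist(),at(c,d,u,v).tolist()) for u in (262,264,266)])
p,d,c=load("side",3)
for v in range(196,222,2): print(v,[ (p[v,u].tolist(),at(c,d,u,v).tolist()) for u in (268,270,272)])
E
```

```text
266 [([107, 52, 4], [577.1, 312.6, 116.7]), ([104, 50, 4], [583.3, 313.6, 116.0])]
268 [([122, 61, 10], [577.3, 311.9, 117.5]), ([118, 59, 6], [583.3, 313.4, 118.2])]
270 [([68, 32, 7], [577.4, 311.5, 119.3]), ([72, 34, 8], [583.4, 313.0, 120.0])]
272 [([4, 3, 5], [577.4, 312.0, 123.3]), ([31, 15, 6], [583.4, 312.9, 122.7])]
274 [([6, 4, 4], [577.5, 312.0, 126.0]), ([9, 7, 8], [583.3, 313.1, 125.8])]
276 [([6, 5, 7], [577.6, 311.3, 126.8]), ([8, 6, 7], [583.3, 313.2, 128.5])]
278 [([7, 6, 7], [577.7, 311.4, 129.4]), ([7, 7, 5], [583.2, 313.1, 131.0])]
280 [([5, 4, 6], [577.7, 311.8, 132.8]), ([8, 8, 7], [583.3, 312.7, 132.3])]
282 [([7, 6, 6], [577.6, 312.4, 136.6]), ([9, 7, 6], [583.2, 312.9, 135.3])]
266 [([102, 163, 203], [536.1, 209.7, -0.2]), ([105, 167, 203], [538.4, 210.2, -0.0]), ([106, 171, 203], [540.7, 210.8, 0.7])]
268 [([104, 165, 205], [536.2, 206.9, -1.2]), ([106, 168, 205], [538.7, 207.8, 0.3]), ([109, 171, 204], [541.1, 208.7, 1.5])]
270 [([54, 87, 109], [559.6, 295.6, 213.4]), ([56, 91, 111], [560.5, 295.5, 212.7]), ([105, 166, 197], [541.1, 205.3, -0.8])]
272 [([1,
[... 1498 characters left out ...]
31, 10], [579.5, 301.9, 116.6]), ([33, 16, 8], [581.9, 294.9, 118.7]), ([23, 24, 26], [584.9, 288.7, 120.1])]
212 [([78, 36, 15], [576.2, 298.3, 112.3]), ([81, 36, 11], [578.7, 291.5, 114.2]), ([82, 41, 23], [583.9, 288.1, 113.5])]
214 [([70, 30, 6], [577.1, 300.0, 103.9]), ([68, 32, 11], [578.5, 291.7, 106.9]), ([62, 25, 7], [584.4, 289.2, 105.6])]
216 [([72, 30, 6], [576.2, 299.6, 97.1]), ([69, 28, 5], [581.3, 295.9, 96.6]), ([68, 28, 7], [582.0, 286.7, 100.4])]
218 [([67, 27, 2], [575.9, 299.8, 89.8]), ([69, 29, 9], [578.0, 292.3, 92.2]), ([68, 28, 8], [581.3, 286.4, 93.4])]
220 [([66, 26, 5], [576.5, 301.2, 81.4]), ([69, 26, 5], [577.2, 291.9, 85.4]), ([67, 26, 4], [582.5, 288.6, 84.5])]
```

The shut fingers hold nothing (opening 0.004). Both the wrist and side views put the real fingertips at z≈120 while the state reports 83, so they end about 37 mm short of the reported TCP. I'll apply that offset from here on: open, then go 31 mm lower.

Call:
servo_tool(steps="0 0 0 0 0 0 50; 0 0 0 0 0 0 50; 0 0 0 0 0 0 50; 0 0 0 0 0 0 50; 0 0 0 0 0 0 50; 0 0 0 0 0 0 50; 6 0 0 0 0 0 50; 6 0 0 0 0 0 50")

```text
t: 5.1
eef_pos: [583.0, 300.7, 71.3]
tcp_rot: [2.179, 1.57, 0.805]
ft_force: [-0.0, -0.5, 0.2]
opening: 0.52
```

Call:
servo_tool(steps="6 0 0 0 0 0 50; 6 0 0 0 0 0 50; 4 0 0 0 0 0 50; 0 0 0 0 0 0 50; 0 0 0 0 0 0 0; 0 0 0 0 0 0 0; 0 0 0 0 0 0 0; 0 0 0 0 0 0 0")

```text
t: 5.9
eef_pos: [582.5, 300.5, 52.3]
tcp_rot: [-1.895, 1.57, 3.014]
ft_force: [-0.4, 0.8, -0.1]
opening: 0.248
```

Call:
servo_tool(steps="0 0 0 0 0 0 0; 0 0 0 0 0 0 0; 0 0 0 0 0 0 0; 0 0 0 0 0 0 0; 0 0 0 0 0 0 0; 0 0 0 0 0 0 0; 0 0 0 0 0 0 0; 0 0 0 0 0 0 0")

```text
t: 6.7
eef_pos: [581.5, 300.3, 52.6]
tcp_rot: [-1.633, 1.568, -3.008]
ft_force: [-1.1, -0.5, -0.3]
opening: 0.103
```

```bash
python3 plan.py 582 301 52 11.2 1;python3 wr.py 4; python3 meas.py 4
```

```text
force [-1.1 -0.5 -0.3] pos [581.5 300.3  52.6] t 6.7 turn [ 0.001 -0.     0.003] dist 1.0
[ 0.6  0.7 -0.6] [ 0.001 -0.     0.003]
blue [ 305  229   23  106 1705] [316.5 294.1] z [ 71.3 118.7] top n 1069 mid t-frame [627.8 191.8] span [10.  38.8] world [581.8 304. ]
red [211 198  15  26 325] [217.7 210.1] z [65.9 77.8] top n 258 mid t-frame [574.2 227.4] span [ 5.7 12. ] world [522.6 329.2]
timer ((544.5811157226562, 320.06060791015625), (185.9644012451172, 43.80272674560547), 11.440887451171875)
timer centre in t-frame 594.1636102261044 214.42245362982334
```

View pics/wrist4.png

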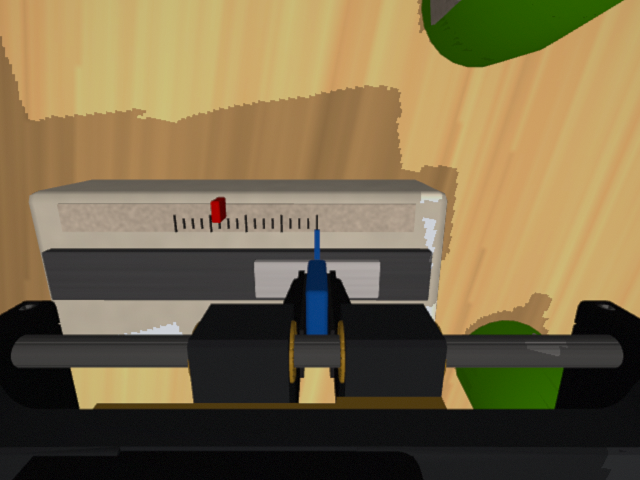

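The tab at (316,300) is now gripped, with opening 0.103 matching its 10 mm thickness. I'll pull most of the way first.

Call:
servo_tool(steps="0 -10 0 0 0 0 0; 0 -10 0 0 0 0 0; 0 -10 0 0 0 0 0; 0 -9 0 0 0 0 0; 0 -5 0 0 0 0 0; 0 0 0 0 0 0 0; 0 0 0 0 0 0 0; 0 0 0 0 0 0 0")

```text
t: 7.55
eef_pos: [536.3, 291.3, 52.6]
tcp_rot: [1.854, 1.568, 0.479]
ft_force: [3.8, 0.8, -3.4]
opening: 0.104
```

```bash
python3 plan.py 582 301 52 11.2 1;python3 wr.py 5; python3 meas.py 5
```

```text
force [ 3.8  0.8 -3.4] pos [536.3 291.3  52.6] t 7.55 turn [ 0.001 -0.001 -0.002] dist 46.7
[ 0.7 46.7 -0.6] [ 0.001 -0.001 -0.002]
blue [ 306  230   23  105 1706] [316.6 294.2] z [ 71.2 118.7] top n 1066 mid t-frame [581.5 191.2] span [ 9.9 38.9] world [536.4 294.9]
red [299 198   9  26 220] [303.1 210.1] z [68.2 77.9] top n 206 mid t-frame [574.  227.5] span [ 4.3 12. ] world [522.4 329.2]
timer ((503.4256591796875, 311.7554931640625), (177.5740509033203, 46.68610763549805), 12.395611763000488)
timer centre in t-frame 552.1827201050945 213.8296645833068
```

View pics/wrist5.png

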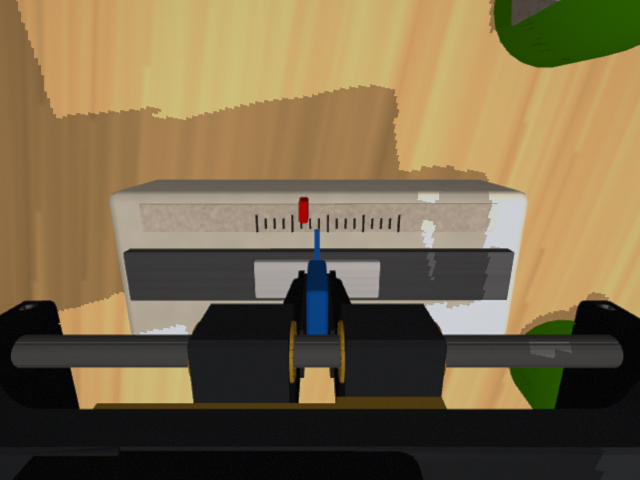

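Call:
servo_tool(steps="0 -3 0 0 0 0 0; 0 -2.5 0 0 0 0 0; 0 -1.5 0 0 0 0 0; 0 0 0 0 0 0 0; 0 0 0 0 0 0 0; 0 0 0 0 0 0 0; 0 0 0 0 0 0 0; 0 0 0 0 0 0 0")

```text
t: 8.4
eef_pos: [530.5, 290.2, 52.6]
tcp_rot: [1.832, 1.567, 0.457]
ft_force: [3.9, 1.1, -3.6]
opening: 0.103
```

```bash
python3 plan.py 582 301 52 11.2 1;python3 wr.py 6; python3 meas.py 6
```

```text
force [ 3.9  1.1 -3.6] pos [530.5 290.2  52.6] t 8.4 turn [ 0.001 -0.001 -0.003] dist 52.7
[ 0.8 52.6 -0.6] [ 0.001 -0.001 -0.003]
blue [ 306  230   23  105 1709] [316.7 294.2] z [ 71.1 118.8] top n 1077 mid t-frame [575.5 191.1] span [ 9.9 38.7] world [530.5 293.7]
red [310 198   9  25 217] [314.1 210.1] z [68.8 77.8] top n 207 mid t-frame [573.8 227.5] span [ 4.3 12. ] world [522.2 329.1]
timer ((500.5758972167969, 311.1239929199219), (171.333251953125, 46.44439697265625), 12.338910102844238)
timer centre in t-frame 549.2654230122856 213.73315823234287
```

View pics/wrist6.png

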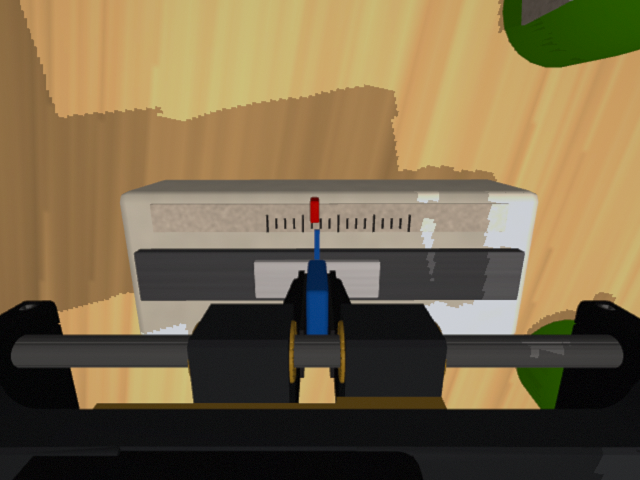

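Call:
servo_tool(steps="0 -1.2 0 0 0 0 0; 0 0 0 0 0 0 0; 0 0 0 0 0 0 0; 0 0 0 0 0 0 0; 0 0 0 0 0 0 0; 0 0 0 0 0 0 0; 0 0 0 0 0 0 0; 0 0 0 0 0 0 0")

```text
t: 9.25
eef_pos: [529.5, 290.0, 52.6]
tcp_rot: [1.827, 1.567, 0.452]
ft_force: [5.2, 1.1, -3.4]
opening: 0.103
```

```bash
python3 plan.py 582 301 52 11.2 1;python3 wr.py 7; python3 meas.py 7
```

```text
force [ 5.2  1.1 -3.4] pos [529.5 290.   52.6] t 9.25 turn [ 0.001 -0.001 -0.004] dist 53.7
[ 0.8 53.7 -0.6] [ 0.001 -0.001 -0.004]
blue [ 306  230   23  105 1706] [316.7 294.3] z [ 71.1 118.9] top n 1071 mid t-frame [574.4 191.2] span [ 9.8 38.9] world [529.4 293.6]
red [312 198  10  25 218] [316.1 210.3] z [68.3 77.7] top n 208 mid t-frame [573.8 227.5] span [ 4.3 12.1] world [522.2 329.2]
timer ((500.11407470703125, 311.0267639160156), (170.18902587890625, 46.39764404296875), 12.309863090515137)
timer centre in t-frame 548.7935959358168 213.72254128185557
```

Pointer and marker are now within about half a pixel (316.7 against 316.1), and the tab is 0.2–0.6 mm short of level. I'll hold to complete the second, then release and lift clear.

Call:
servo_tool(steps="0 0 0 0 0 0 0; 0 0 0 0 0 0 0; 0 0 0 0 0 0 0; 0 0 0 0 0 0 40; 0 0 0 0 0 0 40; -25 0 0 0 0 0 40; -30 0 0 0 0 0 40; -30 0 0 0 0 0 40")

```text
t: 10.1
eef_pos: [525.8, 288.6, 135.9]
tcp_rot: [-1.442, 1.563, -2.817]
ft_force: [0.8, -0.7, 0.1]
opening: 0.41
```

Call:
servo_tool(steps="-30 0 0 0 0 0 40; -30 0 0 0 0 0 20; -20 0 0 0 0 0 0; 0 0 0 0 0 0 0; 0 0 0 0 0 0 0; 0 0 0 0 0 0 0; 0 0 0 0 0 0 0; 0 0 0 0 0 0 0")

```text
t: 10.9
eef_pos: [521.8, 287.8, 219.8]
tcp_rot: [-1.468, 1.556, -2.843]
ft_force: [0.1, 1.0, 0.2]
opening: 0.006
```

```bash
python3 wr.py 8; python3 meas.py 8;  python3 - <<'E'
import numpy as np
o=np.array([591.5,-2.3]);a=np.radians(-6.0)
for nm,x,y in (("catch pre",140,-125),("catch tab",89.4,-125),("catch end",55,-125),("handle",-89,-200),("hand end",-125,-200)):
    print(nm,(o+[x*np.cos(a)-y*np.sin(a),x*np.sin(a)+y*np.cos(a)]).round(1))
E
python3 plan.py 717 -141 260 -6 12
```

```text
blue [376 186  17  51 513] [383.5 216.7] z [ 70.9 118.6] top n 313 mid t-frame [627.2 189.5] span [ 9.6 24.9] world [581.6 301.6]
red [325 168   5  13  52] [326.6 174.2] z [74.7 78.4] top n 52 mid t-frame [573.8 227.5] span [ 4.1 11.8] world [522.1 329.1]
timer ((524.2693481445312, 289.36541748046875), (212.01853942871094, 95.1695327758789), 11.316630363464355)
timer centre in t-frame 568.5520341329999 187.98744298693416
catch pre [ 717.7 -141.2]
catch tab [ 667.3 -136. ]
catch end [ 633.1 -132.4]
handle [ 482.1 -191.9]
hand end [ 446.3 -188.1]
force [-0.2  0.1  0.4] pos [521.8 287.8 219.7] t 10.95 turn [0.301 0.004 0.015] dist 472.9
[-3.4  8.9 38.2] [0.025 0.    0.001]
[-3.4  9.9 38. ] [0.025 0.    0.001]
[-3.4 10.9 37.7] [0.025 0.    0.001]
[-3.4 11.8 37.4] [0.025 0.    0.001]
[-3.4 12.7 37.1] [0.025 0.    0.001]
[-3.4 13.7 36.8] [0.025 0.    0.001]
[-3.4 14.6 36.4] [0.025 0.    0.001]
[-3.4 15.5 36.1] [0.025 0.    0.001]
[-3.4 16.4 35.7] [0.025 0.    0.001]
[-3.4 17.3 35.2] [0.025 0.    0.001]
[-3.4 18.2 34.8] [0.025 0.    0.001]
[-3.4 19.1 34.3] [0.025 0.    0.001]
```

View pics/wrist8.png

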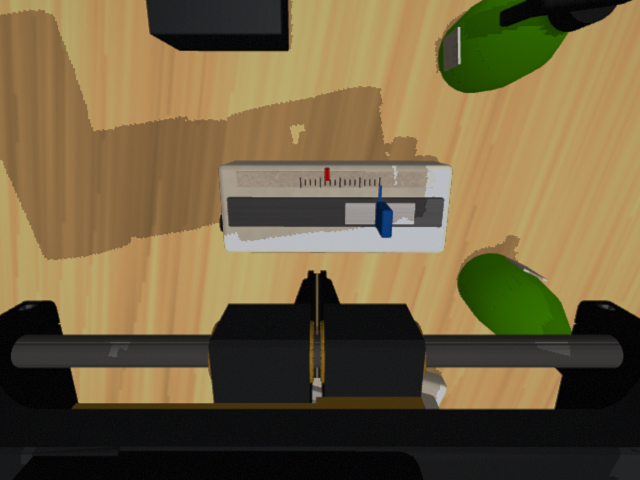

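The tab is back home at (384,217), with its pointer on the zero tick and measured at 581.6 mm against 582 before. Next I'll go over the press to behind the catch.

Call:
servo_tool(steps="-10 9 38 0.025 0 0.001 0; -10 10 38 0.025 0 0.001 0; -6 11 38 0.025 0 0.001 0; -5 12 37 0.025 0 0.001 0; -4 13 37 0.025 0 0.001 0; -4 14 37 0.025 0 0.001 0; -4 15 36 0.025 0 0.001 0; -4 15 36 0.025 0 0.001 0")

```text
t: 11.75
eef_pos: [655.0, -3.5, 263.1]
tcp_rot: [-1.272, 1.556, -2.847]
ft_force: [1.0, 0.2, 0.3]
opening: 0.004
```

```bash
python3 plan.py 717 -141 260 -6 5
```

```text
force [1.  0.2 0.3] pos [655.   -3.5 263.1] t 11.75 turn [0.101 0.005 0.014] dist 150.9
[ 0.6 12.5 27.5] [0.02  0.001 0.003]
[ 0.6 13.1 27.2] [0.02  0.001 0.003]
[ 0.6 13.6 26.9] [0.02  0.001 0.003]
[ 0.6 14.1 26.6] [0.02  0.001 0.003]
[ 0.6 14.7 26.4] [0.02  0.001 0.003]
```

Call:
servo_tool(steps="-1 13 27.5 0.02 0.001 0.003 0; -1 13 27 0.02 0.001 0.003 0; -1 13.5 27 0.02 0.001 0.003 0; -1 14 25 0.02 0.001 0.003 0; 0 12 16 0.02 0 0 0; 0 0 0 0 0 0 0; 0 0 0 0 0 0 0; 0 0 0 0 0 0 0")

```text
t: 12.55
eef_pos: [717.3, -139.5, 261.1]
tcp_rot: [-1.575, 1.562, 3.024]
ft_force: [0.3, 0.3, 0.3]
opening: 0.004
```

```bash
python3 plan.py 717 -141 210 -6 5; python3 wr.py 9; python3 - <<'E'
from h import *
p,d,c=load("wrist",9); M=masks(p)
n,l,st,ce=cv2.connectedComponentsWithStats(M["red"].astype(np.uint8))
for k in range(1,n):
    if st[k,4]>40:
        P=pts(c,d,l==k); print(st[k],ce[k].round(),np.median(P,0).round(1),np.percentile(P,2,0).round(1),np.percentile(P,98,0).round(1))
E
```

```text
force [0.3 0.3 0.3] pos [ 717.3 -139.5  261.1] t 12.55 turn [-0.009 -0.     0.008] dist 51.2
[10.2  0.1  0.3] [-0.002 -0.     0.002]
[10.2  0.1  0.3] [-0.002 -0.     0.002]
[10.2  0.   0.3] [-0.002 -0.     0.002]
[10.2  0.   0.3] [-0.002 -0.     0.002]
[10.2 -0.   0.3] [-0.002 -0.     0.002]
[ 216  232   33   66 1548] [234. 261.] [ 663.9 -134.4  254.4] [ 645.6 -152.1  180.1] [ 674.  -123.9  264.6]
```

View pics/wrist9.png

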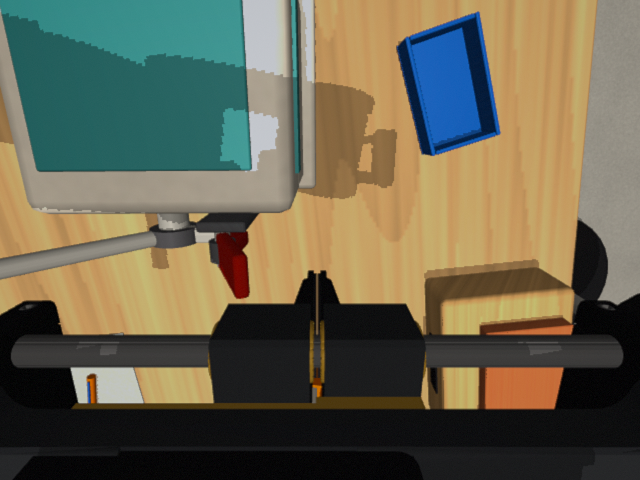

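The shut fingers at (317,275) are behind the red tab, whose tip is at (240,290). Lateral alignment is good, so I'll descend and then push.

Call:
servo_tool(steps="14 0 0.5 0 0 0.003 0; 14 0 0.5 0 0 0.003 0; 14 0 0 0 0 0.002 0; 10 0 0 0 0 0 0; 0 -10 0 0 0 0 0; 0 -12 0 0 0 0 0; 0 -12 0 0 0 0 0; 0 -8 0 0 0 0 0")

```text
t: 13.4
eef_pos: [674.4, -128.9, 209.6]
tcp_rot: [1.536, 1.566, -0.14]
ft_force: [3.3, -1.5, 3.4]
opening: 0.008
```

Call:
servo_tool(steps="0 -8 0 0 0 0 0; 0 -8 0 0 0 0 0; 0 -8 0 0 0 0 0; 0 -7 0 0 0 0 0; 0 -6 0 0 0 0 0; 0 -4 0 0 0 0 0; 0 0 0 0 0 0 0; 0 0 0 0 0 0 0")

```text
t: 14.2
eef_pos: [630.4, -123.5, 210.0]
tcp_rot: [1.537, 1.564, -0.138]
ft_force: [3.1, -0.4, 0.8]
opening: 0.007
```

```bash
python3 plan.py 624 -131 208 -6 5; python3 wr.py 10
```

```text
force [ 3.1 -0.4  0.8] pos [ 630.4 -123.5  210. ] t 14.2 turn [ 0.001  0.    -0.007] dist 10.1
[ 0.4 -1.1  1.6] [ 0.     0.    -0.001]
[ 0.4 -1.1  1.6] [ 0.     0.    -0.001]
[ 0.4 -1.1  1.6] [ 0.     0.    -0.001]
[ 0.4 -1.1  1.6] [ 0.     0.    -0.001]
[ 0.4 -1.1  1.6] [ 0.     0.    -0.001]
```

View pics/wrist10.png

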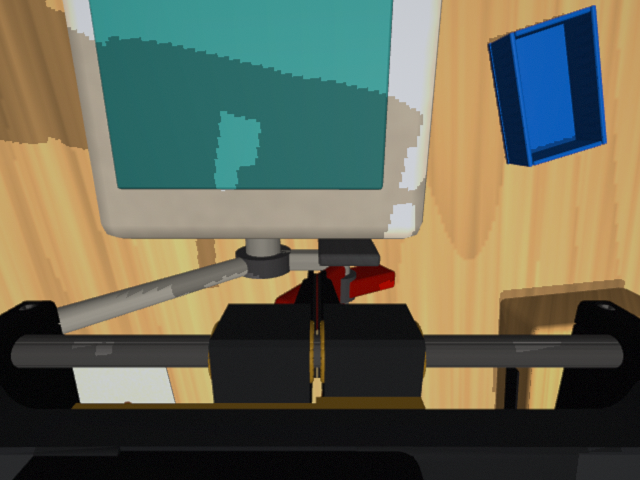

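The tab now leans forward at (295,293), with about 3 N of contact. I'll push on to the stop in small rows.

Call:
servo_tool(steps="0 -2 2 0 0 0 0; 0 -2 2 0 0 0 0; 0 -2 2 0 0 0 0; 0 -2 0 0 0 0 0; 0 0 0 0 0 0 0; 0 0 0 0 0 0 0; 0 0 0 0 0 0 0; 0 0 0 0 0 0 0")

```text
t: 15.05
eef_pos: [622.2, -128.9, 209.9]
tcp_rot: [1.606, 1.563, -0.069]
ft_force: [2.6, -0.4, 0.8]
opening: 0.004
```

Call:
servo_tool(steps="0 -2 0 0 0 0 0; 0 -2 0 0 0 0 0; 0 -2 0 0 0 0 0; 0 0 0 0 0 0 0; 0 0 0 0 0 0 0; 0 0 0 0 0 0 0; 0 0 0 0 0 0 0; 0 0 0 0 0 0 0")

```text
t: 15.85
eef_pos: [621.3, -129.4, 211.7]
tcp_rot: [1.495, 1.549, -0.18]
ft_force: [3.4, 0.4, 1.1]
opening: 0.004
```

```bash
python3 plan.py 620 -131 208 -6 2; python3 wr.py 11;python3 wr.py 11 side; python3 - <<'E'
from h import *
for n in("wrist","side"):
    p,d,c=load(n,11); M=masks(p)
    k,l,st,ce=cv2.connectedComponentsWithStats(M["red"].astype(np.uint8))
    for i in range(1,k):
        if st[i,4]>15:
            P=pts(c,d,l==i); print(n,st[i],ce[i].round(),np.median(P,0).round(1),np.percentile(P,2,0).round(1),np.percentile(P,98,0).round(1))
p=cv2.imread("pics/side11.png"); cv2.imwrite("pics/side11z.png",cv2.resize(p[150:300,310:510],None,fx=4,fy=4,interpolation=cv2.INTER_CUBIC))
E
```

```text
force [3.4 0.4 1.1] pos [ 621.3 -129.4  211.7] t 15.85 turn [ 0.001  0.002 -0.022] dist 4.2
[ 1.8 -0.6  0.9] [ 0.     0.001 -0.011]
[ 1.8 -0.6  0.9] [ 0.     0.001 -0.011]
wrist [ 310  254   48   66 1234] [339. 276.] [ 635.5 -127.4  225.3] [ 621.2 -149.3  213.4] [ 645.8 -118.3  280.1]
wrist [ 361  255   49   32 1101] [385. 270.] [ 664.8 -137.2  209.1] [ 649.5 -145.2  193.5] [ 680.2 -133.3  216.9]
wrist [282 271  26  33 485] [292. 288.] [ 609.4 -121.7  254.5] [ 604.  -129.8  243.4] [616.8 -93.3 329.8]
side [385 223  25  17 129] [397. 231.] [ 621.9 -147.9  229.7] [ 601.3 -153.9  191.5] [ 674.  -125.8  254.4]
```

View pics/side11z.png

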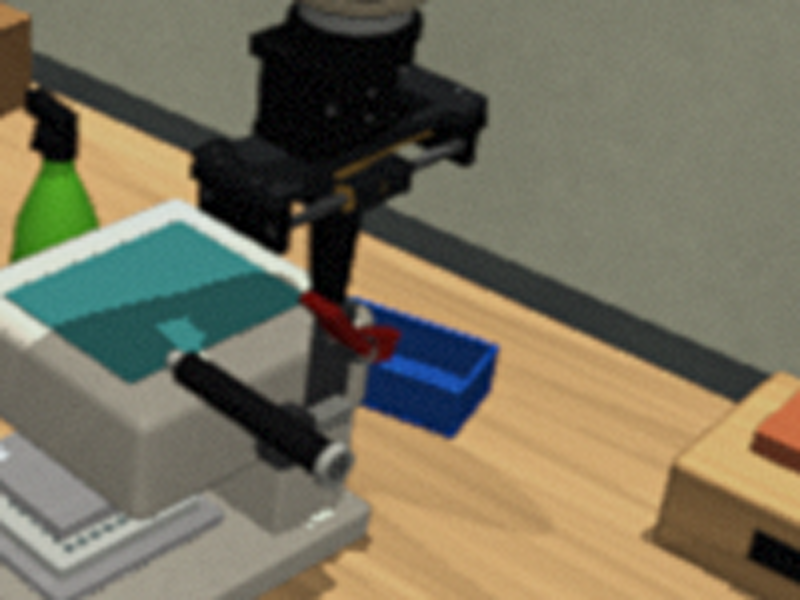

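The tab tip is at z≈254, x≈603, which is the geometry at the 1.2 rad stop. I'll give one more push and end the call while still pushing, so the force reading is meaningful.

Call:
servo_tool(steps="1 0 0 0 0 -0.01 0; 1 0 0 0 0 -0.01 0; 0 -2 0 0 0 0 0; 0 -3 0 0 0 0 0; 0 -3 0 0 0 0 0; 0 -3 0 0 0 0 0; 0 -3 0 0 0 0 0; 0 -3 0 0 0 0 0")

```text
t: 16.75
eef_pos: [618.2, -130.4, 214.6]
tcp_rot: [1.41, 1.536, -0.265]
ft_force: [14.9, -0.9, -0.3]
opening: 0.003
```

15 N and no motion, so the catch is at its stop. I'll back off, lift and go over the handle.

Call:
servo_tool(steps="0 8 0 0 0 0.02 0; 0 8 0 0 0 0.02 0; -15 4 0 0 0 0 0; -20 0 0 0 0 0 0; -20 0 0 0 0 0 60; -10 0 0 0 0 0 60; 0 0 0 0 0 0 60; 0 0 0 0 0 0 60")

```text
t: 17.55
eef_pos: [631.5, -131.4, 278.1]
tcp_rot: [1.505, 1.506, -0.17]
ft_force: [-0.1, -0.0, 0.1]
opening: 0.287
```

```bash
python3 plan.py 482.5 -187 265 -6 6; python3 wr.py 12; python3 - <<'E'
from h import *
p,d,c=load("wrist",12); M=masks(p)
k,l,st,ce=cv2.connectedComponentsWithStats(M["red"].astype(np.uint8))
for i in range(1,k):
        if st[i,4]>15:
            P=pts(c,d,l==i); print(st[i],ce[i].round(),np.median(P,0).round(1),np.percentile(P,2,0).round(1),np.percentile(P,98,0).round(1))
E
```

```text
force [-0.1 -0.   0.1] pos [ 631.5 -131.4  278.1] t 17.55 turn [ 0.     0.004 -0.065] dist 159.5
[  0.7 -23.8  11.8] [ 0.     0.001 -0.011]
[  0.9 -23.8  11.8] [ 0.     0.001 -0.011]
[  1.2 -23.8  11.8] [ 0.     0.001 -0.011]
[  1.4 -23.8  11.8] [ 0.     0.001 -0.011]
[  1.7 -23.8  11.8] [ 0.     0.001 -0.011]
[  1.9 -23.7  11.8] [ 0.     0.001 -0.011]
[ 272  225   58   55 2084] [299. 251.] [ 622.1 -132.3  241.3] [ 603.9 -148.6  215.5] [ 643.7 -119.5  256.9]
[333 228  38  23 632] [351. 239.] [ 664.6 -138.   209.7] [ 649.1 -145.4  195. ] [ 680.1 -133.5  216.9]
```

View pics/wrist12.png

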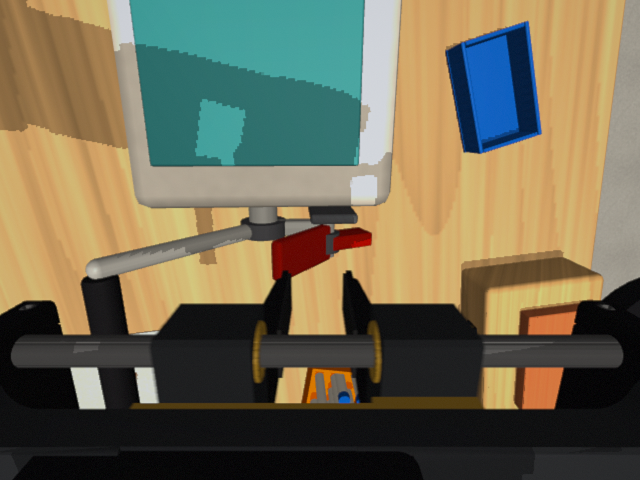

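The catch is fully over, with the tab at (299,251) sloping forward from the hinge. The handle is at (105,320). I'll correct the tilt on the way there.

Call:
servo_tool(steps="0 -24 12 0 0.001 -0.011 60; 0 -24 12 0 0.001 -0.011 60; 1 -24 12 0 0.001 -0.011 60; 1 -24 12 0 0.001 -0.011 60; 1 -24 12 0 0 -0.011 60; 1 -20 10 0 0 -0.011 60; 0 0 0 0 0 0 60; 0 0 0 0 0 0 60")

```text
t: 18.4
eef_pos: [478.0, -186.8, 260.9]
tcp_rot: [-1.832, 1.556, 2.777]
ft_force: [0.3, -0.3, 0.2]
opening: 0.635
```

```bash
python3 plan.py 482.5 -187 260 -6 2; python3 wr.py 13; python3 - <<'E'
from h import *
p,d,c=load("wrist",13); 
print("handle proj",proj(c,[483,-182.5,257]),proj(c,[483,-182.5,268]))
m=d>0; X=np.zeros(d.shape+(3,)); vv,uu=np.nonzero(m); X[vv,uu]=pts(c,d,m); g=p.max(2)
q=(g<70)&(X[...,2]>235)&(X[...,2]<280)&(abs(X[...,0]-483)<40)&(X[...,1]<-110)&(X[...,1]>-260)
P=X[q]; print(len(P)); 
for y in range(-250,-110,15):
    k=P[abs(P[:,1]-y)<5]
    if len(k)>5: t=k[k[:,2]>np.percentile(k[:,2],60)]; print(y,len(k),np.percentile(k[:,0],[3,97]).round(1),t.mean(0).round(1),k[:,2].max().round(1))
E
```

```text
force [ 0.3 -0.3  0.2] pos [ 478.  -186.8  260.9] t 18.4 turn [ 0.001 -0.004  0.015] dist 4.6
[ 0.4  2.3 -0.1] [ 0.    -0.002  0.007]
[ 0.4  2.3 -0.1] [ 0.    -0.002  0.007]
handle proj [322.70315775 257.20466025] [322.73720436 263.32791221]
5763
-235 18 [470.3 490.1] [ 485.4 -230.6  266.2] 267.8
-220 465 [471.5 490.6] [ 480.6 -219.8  270.3] 272.0
-205 497 [472.6 492.5] [ 482.5 -205.   270.3] 272.0
-190 524 [474.1 493.9] [ 483.9 -190.1  270.3] 272.4
-175 563 [475.7 495.7] [ 485.6 -174.8  270.3] 271.9
-160 598 [477.4 497.3] [ 487.1 -160.1  270.3] 272.3
-145 642 [479.1 499.1] [ 488.9 -145.   270.3] 271.9
-130 593 [480.7 500.1] [ 490.2 -131.2  270.1] 272.0
```

View pics/wrist13.png

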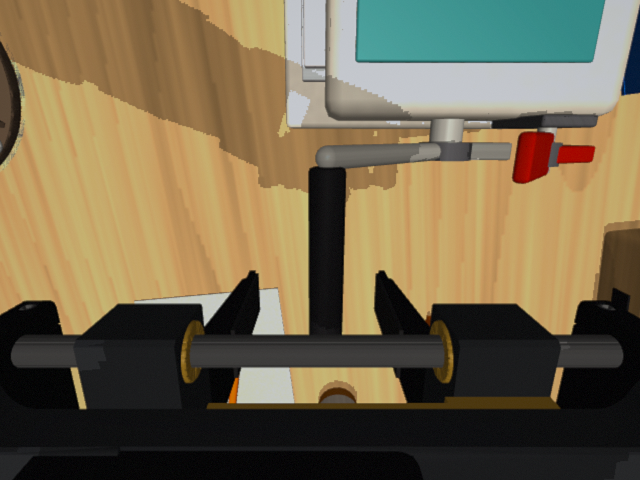

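The bar at (327,250) lies between the open fingers at (250,290) and (385,290). Its centre is at x=484 for y=-187, with the top at z≈271. I'll descend over it and grip.

Call:
servo_tool(steps="10 3 0 0 -0.002 0.007 60; 11 3 0 0 -0.002 0.007 60; 11 0 0 0 0 0 60; 11 0 0 0 0 0 60; 9 0 0 0 0 0 60; 2 0 0 0 0 0 60; 0 0 0 0 0 0 60; 0 0 0 0 0 0 60")

```text
t: 19.25
eef_pos: [487.4, -185.6, 202.5]
tcp_rot: [-2.234, 1.57, 2.378]
ft_force: [1.1, -0.4, 0.8]
opening: 0.629
```

```bash
python3 plan.py 484 -187 206 -6 2; python3 wr.py 14; python3 wr.py 14 side; python3 - <<'E'
import cv2
p=cv2.imread("pics/side14.png"); cv2.imwrite("pics/side14z.png",cv2.resize(p[150:300,310:510],None,fx=4,fy=4,interpolation=cv2.INTER_CUBIC))
E
```

```text
force [ 1.1 -0.4  0.8] pos [ 487.4 -185.6  202.5] t 19.25 turn [ 0.004 -0.001  0.001] dist 5.0
[-1.7 -1.6  0.8] [ 0.002 -0.     0.   ]
[-1.7 -1.6  0.8] [ 0.002 -0.     0.   ]
```

View pics/wrist14.png

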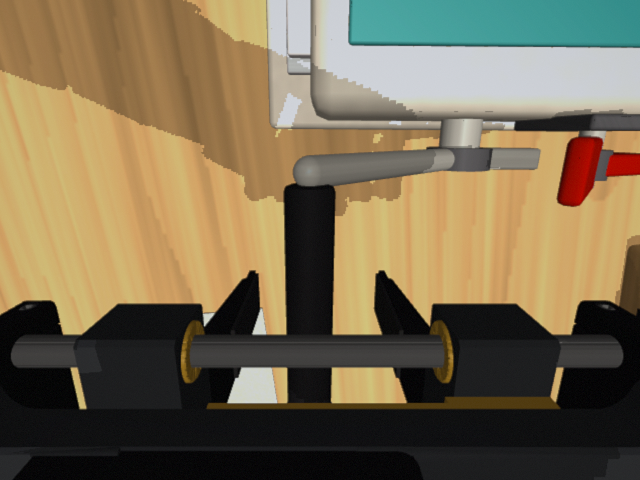

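View pics/side14z.png

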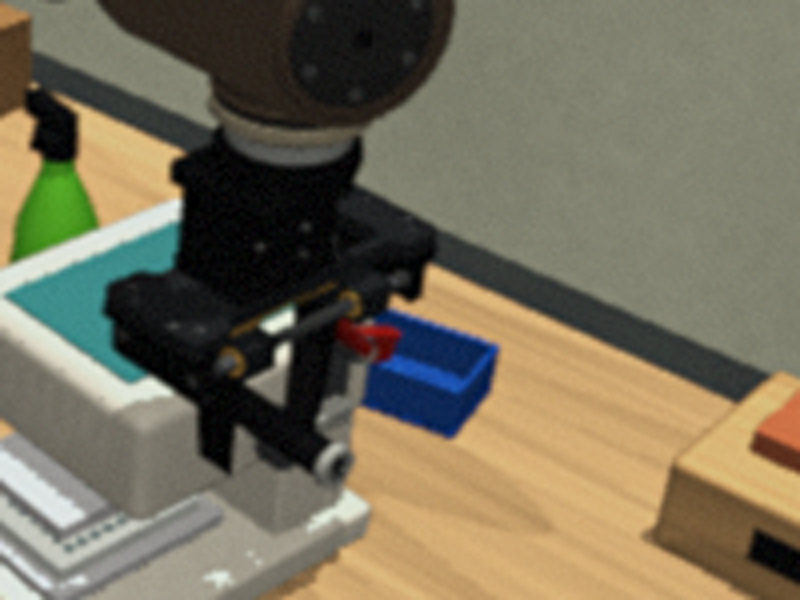

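The fingers straddle the bar. I'll centre by a few mm and close.

Call:
servo_tool(steps="-1.5 -2 1 0.002 0 0 60; -1 -1.5 0.5 0.002 0 0 60; 0 0 0 0 0 0 60; 0 0 0 0 0 0 10; 0 0 0 0 0 0 10; 0 0 0 0 0 0 10; 0 0 0 0 0 0 10; 0 0 0 0 0 0 10")

```text
t: 20.15
eef_pos: [483.7, -187.3, 206.6]
tcp_rot: [1.34, 1.569, -0.336]
ft_force: [0.1, 0.2, 0.1]
opening: 0.265
```

Call:
servo_tool(steps="0 0 0 0 0 0 0; 0 0 0 0 0 0 0; 0 0 0 0 0 0 0; 0 0 0 0 0 0 0; 0 0 0 0 0 0 0; 0 0 0 0 0 0 0; 0 0 0 0 0 0 0; 0 0 0 0 0 0 0")

```text
t: 20.95
eef_pos: [483.8, -187.2, 206.6]
tcp_rot: [1.355, 1.569, -0.321]
ft_force: [-0.4, -0.5, -0.3]
opening: 0.222
```

```bash
python3 plan.py 484 -187 206 -6 2; python3 - <<'E'
import numpy as np
a0=.785; h=[]
for q in np.linspace(0,1.05,15):
    h.append((-140*np.cos(a0-q),140*np.sin(a0-q)))
h=np.array(h); print((h-h[0]).round(1).tolist()); print(np.diff(h,axis=0).round(1).tolist())
E
```

```text
force [-0.4 -0.5 -0.3] pos [ 483.8 -187.2  206.6] t 20.95 turn [-0.     0.    -0.002] dist 0.7
[ 0.3  0.1 -0.1] [-0.     0.    -0.001]
[ 0.3  0.1 -0.1] [-0.     0.    -0.001]
[[0.0, 0.0], [-7.1, -7.7], [-13.7, -15.9], [-19.6, -24.6], [-24.8, -33.7], [-29.4, -43.2], [-33.2, -52.9], [-36.3, -63.0], [-38.6, -73.2], [-40.1, -83.6], [-40.9, -94.1], [-40.9, -104.6], [-40.0, -115.0], [-38.4, -125.4], [-36.1, -135.6]]
[[-7.1, -7.7], [-6.5, -8.2], [-5.9, -8.7], [-5.2, -9.1], [-4.5, -9.5], [-3.8, -9.8], [-3.1, -10.0], [-2.3, -10.2], [-1.5, -10.4], [-0.8, -10.5], [0.0, -10.5], [0.8, -10.5], [1.6, -10.4], [2.4, -10.2]]
```

The bar is gripped (opening 0.222, about 21 mm). I'll pull down along the arc.

Call:
servo_tool(steps="8 -7 0 0 0 0 0; 8 -6.5 0 0 0 0 0; 9 -6 0 0 0 0 0; 9 -5 0 0 0 0 0; 9.5 -4.5 0 0 0 0 0; 10 -4 0 0 0 0 0; 10 -3 0 0 0 0 0; 0 0 0 0 0 0 0")

```text
t: 21.75
eef_pos: [451.5, -184.0, 148.4]
tcp_rot: [1.35, 1.55, -0.327]
ft_force: [4.3, 2.7, 6.5]
opening: 0.225
```

```bash
cat > lev.py <<'E'
import numpy as np
from cell import sensors
s=sensors.state(); p=np.array(s["eef_pos"]); a=np.radians(-6)
dx=(p-[483.8,-187.2,206.6])
f=dx[0]*np.cos(a)+dx[1]*np.sin(a); l=-dx[0]*np.sin(a)+dx[1]*np.cos(a)
x=-99+f; z=99+dx[2]; ang=np.arctan2(z,-x); q=.785-ang
print("dx",f.round(1),"lat",l.round(1),"dz",dx[2].round(1),"r",np.hypot(x,z).round(1),"lever",q.round(3),"F",np.round(s["ft_force"],1),"op",s["opening"],"t",s["t"])
E
python3 lev.py; python3 plan.py 484 -187 206 -6 1
```

```text
dx -32.4 lat -0.2 dz -58.2 r 137.6 lever 0.484 F [4.3 2.7 6.5] op 0.2252956196394305 t 21.75
force [4.3 2.7 6.5] pos [ 451.5 -184.   148.4] t 21.75 turn [-0.001  0.004 -0.02 ] dist 66.2
[-57.   33.8  -0.2] [-0.001  0.004 -0.02 ]
```

Call:
servo_tool(steps="10 -4 0 0 0 -0.01 0; 10 -3 0 0 0 -0.01 0; 10 -2 0 0 0 0 0; 10 -0.5 0 0 0 0 0; 10 0 0 0 0 0 0; 10 1 0 0 0 0 0; 8 1 0 0 0 0 0; 0 0 0 0 0 0 0")

```text
t: 22.55
eef_pos: [443.9, -183.3, 83.6]
tcp_rot: [0.698, 1.562, -0.979]
ft_force: [-0.1, 1.7, 9.7]
opening: 0.228
```

```bash
python3 lev.py; python3 plan.py 484 -187 206 -6 1
```

```text
dx -40.1 lat -0.3 dz -123.0 r 141.1 lever 0.956 F [-0.1  1.7  9.7] op 0.22795478736263972 t 22.55
force [-0.1  1.7  9.7] pos [ 443.9 -183.3   83.6] t 22.55 turn [-0.001  0.007 -0.006] dist 128.8
[-122.1   41.     0.2] [-0.001  0.007 -0.006]
```

Call:
servo_tool(steps="4 0.8 0 0 0 0 0; 4 0.8 0 0 0 0 0; 3 0.8 0 0 0 0 0; 3 0.6 0 0 0 0 0; 3 0 0 0 0 0 0; 3 0 0 0 0 0 0; 3 0 0 0 0 0 0; 3 0 0 0 0 0 0")

```text
t: 23.35
eef_pos: [447.8, -184.0, 62.7]
tcp_rot: [0.962, 1.555, -0.714]
ft_force: [-1.6, 3.3, 13.5]
opening: 0.227
```

```bash
python3 lev.py; python3 plan.py 484 -187 206 -6 1
```

```text
dx -36.1 lat -0.5 dz -143.9 r 142.4 lever 1.106 F [-1.6  3.3 13.5] op 0.2265094869472822 t 23.35
force [-1.6  3.3 13.5] pos [ 447.8 -184.    62.7] t 23.35 turn [-0.001  0.009 -0.013] dist 147.9
[-142.9   38.2    0.5] [-0.001  0.009 -0.013]
```

```bash
python3 wr.py 15; python3 wr.py 15 side; python3 wr.py 15 top; python3 lev.py; python3 - <<'E'
from h import *
p,d,c=load("wrist",15)
m=d>0; X=np.zeros(d.shape+(3,)); vv,uu=np.nonzero(m); X[vv,uu]=pts(c,d,m); g=p.max(2)
q=(g<70)&(X[...,2]>90)&(X[...,2]<175)&(X[...,1]<-110)&(X[...,1]>-172)&(X[...,0]>410)&(X[...,0]<490)
P=X[q]
for y in range(-170,-110,10):
    k=P[abs(P[:,1]-y)<5]
    if len(k)>5: t=k[k[:,2]>np.percentile(k[:,2],60)]; print(y,len(k),np.percentile(k[:,0],[3,97]).round(1),t.mean(0).round(1),k[:,2].max().round(1))
p=cv2.imread("pics/side15.png"); cv2.imwrite("pics/side15z.png",cv2.resize(p[150:300,310:510],None,fx=4,fy=4,interpolation=cv2.INTER_CUBIC))
E
```

```text
dx -36.2 lat -0.5 dz -144.0 r 142.5 lever 1.106 F [-1.2  3.2 13.2] op 0.22441961922383688 t 23.5
-170 1726 [431.6 461. ] [ 441.2 -169.6  144.9] 159.9
-160 1159 [440.1 460.2] [ 450.2 -160.   137.3] 138.8
-150 1212 [441.5 461.2] [ 451.3 -149.9  137.4] 138.8
-140 1300 [442.5 462.3] [ 452.4 -140.   137.4] 139.2
-130 1383 [443.6 463.2] [ 453.4 -130.   137.4] 139.0
-120 398 [444.4 460.5] [ 453.4 -124.   136.5] 138.7
```

View pics/wrist15.png

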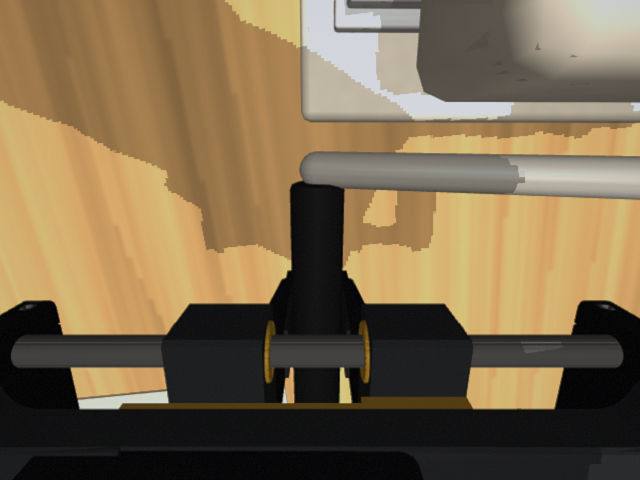

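View pics/side15z.png

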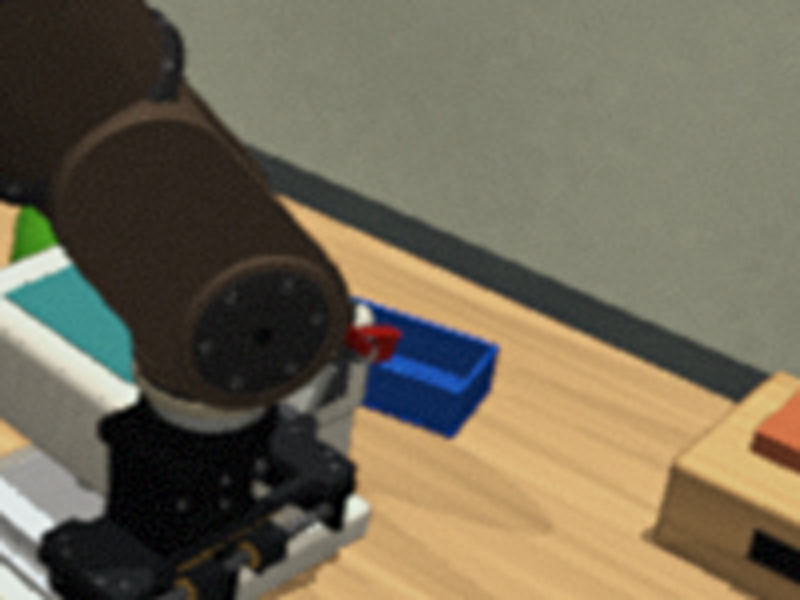

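Call:
servo_tool(steps="2 0 0 0 0.003 -0.005 0; 2 0 0 0 0.003 -0.005 0; 2 0 0 0 0 0 0; 2 0 0 0 0 0 0; 2 0 0 0 0 0 0; 2 0 0 0 0 0 0; 2 0 0 0 0 0 0; 2 0 0 0 0 0 0")

```text
t: 24.3
eef_pos: [448.8, -183.9, 58.6]
tcp_rot: [1.074, 1.555, -0.601]
ft_force: [-8.5, 4.8, 32.9]
opening: 0.227
```

```bash
cat > bar.py <<'E'
import sys
from h import *
p,d,c=load("wrist",int(sys.argv[1]))
m=d>0; X=np.zeros(d.shape+(3,)); vv,uu=np.nonzero(m); X[vv,uu]=pts(c,d,m); g=p.max(2)
q=(g<70)&(X[...,2]>90)&(X[...,2]<175)&(X[...,1]<-120)&(X[...,1]>-160)&(X[...,0]>410)&(X[...,0]<490)
P=X[q]
for y in range(-160,-120,10):
    k=P[abs(P[:,1]-y)<5]
    if len(k)>5: t=k[k[:,2]>np.percentile(k[:,2],60)]; print(y,len(k),np.percentile(k[:,0],[3,97]).round(1),t.mean(0).round(1),k[:,2].max().round(1))
E
python3 lev.py; python3 wr.py 16; python3 bar.py 16;python3 lev.py;python3 plan.py 484 -187 206 -6 1
```

```text
dx -35.2 lat -0.4 dz -148.0 r 142.9 lever 1.135 F [-8.5  4.8 32.9] op 0.2266544821289703 t 24.3
-160 588 [441.5 461.5] [ 451.4 -157.5  134. ] 136.0
-150 1229 [442.2 462.1] [ 452.1 -150.   134. ] 135.7
-140 1308 [443.5 463.3] [ 453.2 -139.9  134.1] 136.0
-130 1403 [444.4 464.1] [ 454.3 -130.   134. ] 136.1
dx -35.2 lat -0.4 dz -148.0 r 142.9 lever 1.135 F [-8.   3.7 33.7] op 0.22491859165432707 t 24.35
force [-8.   3.7 33.7] pos [ 448.8 -183.9   58.6] t 24.35 turn [-0.     0.007 -0.014] dist 151.6
[-146.9   37.4    0.4] [-0.     0.007 -0.014]
```

The bar top is now at 134 mm, exactly the expected fully-down height, and the force has jumped to 33 N at the stop. I'll ease the push a little but keep it seated.

Call:
servo_tool(steps="1.4 0.2 0 0 0 0 0; 1.4 0.2 0 0 0 0 0; 1.4 0.2 0 0 0 0 0; 1.4 0.2 0 0 0 0 0; 1.4 0.2 0 0 0 0 0; 1.4 0.2 0 0 0 0 0; 1.4 0.2 0 0 0 0 0; 1.4 0.2 0 0 0 0 0")

```text
t: 25.15
eef_pos: [449.1, -184.2, 58.9]
tcp_rot: [1.045, 1.548, -0.63]
ft_force: [-7.0, 2.0, 23.6]
opening: 0.223
```

```bash
for i in 17 18; do python3 lev.py; python3 wr.py $i; python3 bar.py $i|head -2;done; python3 lev.py
```

```text
dx -34.9 lat -0.7 dz -147.7 r 142.4 lever 1.134 F [-7.   2.  23.6] op 0.22283244144046074 t 25.15
-160 590 [441.3 461. ] [ 451.3 -157.5  134.3] 136.0
-150 1232 [442.3 461.9] [ 452.1 -149.9  134.3] 136.1
dx -34.9 lat -0.7 dz -147.8 r 142.5 lever 1.134 F [-7.4  1.3 24.7] op 0.2250183537179151 t 25.2
-160 584 [441.4 461.2] [ 451.4 -157.5  134.3] 135.7
-150 1233 [442.1 461.9] [ 452.1 -149.9  134.2] 136.0
dx -34.8 lat -0.7 dz -147.7 r 142.4 lever 1.134 F [-7.   2.4 23.9] op 0.224601940555825 t 25.25
```

The push is stable at 24 N with the bar at full depth. I'll do a quick check of the timer, catch and bystanders before handing in.

```bash
python3 wr.py 19 top; python3 - <<'E'
from h import *
p0,d0,c=load("top",0);p,d,_=load("top",19)
for nm,(a,b,e,f) in dict(blue=(205,200,235,240)).items():
    for P in (p0,p):
        m=masks(P)["blue"][b:f,a:e]; v,u=np.nonzero(m); print(u.mean()+a,v.mean()+b,len(u))
E
python3 lev.py
```

```text
215.96428571428572 215.71428571428572 28
215.96428571428572 215.71428571428572 28
dx -34.9 lat -0.7 dz -147.8 r 142.5 lever 1.134 F [-6.9  1.9 24. ] op 0.2240197800080864 t 25.3
```

View pics/top19.png

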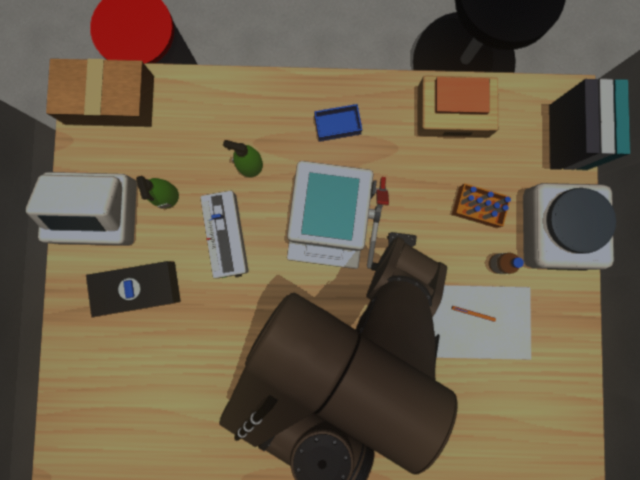

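The top view shows the tab home at (216,216), the same pixels as at the start. The catch is flipped at (383,192), the lever is down, and the bottles, rack, carton and pen have not moved.

```bash
python3 -c "
from cell import order
print(order.job_done())"
```

```text
the job is handed in; nothing more can be done
None
```

The plate is sealed and the job is handed in at about 25 s. The steps were done in the order asked, and the arm is still holding the handle fully down.

- **Timer:** I pulled the tab to 0.2–0.6 mm short of the red marker and held it there for about 1.1 s. It ran back home; the last top view puts it on the same pixels as at the start.
- **Catch:** I pushed it over to its stop. It stopped moving under about 15 N, and its tip was at the fully flipped position (z about 254 mm).
- **Lever:** I gripped the bar and pulled it down to its stop. The bar's top is at 134.3 mm, against 134 mm expected for fully down, with a steady push of about 24 N.
- **Other things on the bench:** none of the bottles, the rack, the glove box or the pen had visibly moved in the last top view.

**What did not go as expected:**
- **Fingertip offset:** the real fingertips end about 37 mm short of the reported tool point. My first grasp closed just above the tab without moving anything, and I corrected for the offset after that.
- **Slip on the bar:** the grip slid about 10–15 mm down the bar near the end of the pull. The lever angle worked out from the arm's pose (1.134 rad) therefore reads too high, and I relied on the camera height and force instead. The gripper's body ended only a few mm above the bar and may be touching it. The push peaked at about 34 N before I eased it off.

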